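# Press a jam jar down onto the stamp plate of a sprung marking stand

## Robot

A 7-joint arm with a two-finger parallel gripper is mounted at the origin on the work surface. World frame = base frame: x ahead of the robot, y to its left, z up, the work surface at z = 0. Lengths are in mm, angles in rad, forces in N, time in s.
With the tool pointing down it reaches from about 400 to 850 mm from the base axis. Payload 4.5 kg.
Tool frame: the origin (TCP) lies on the mounting face of the last link; the fingertips stand 173 mm ahead of it and the grasp point (between the pads) lies 155 mm ahead of it; z points along the fingers, y is the direction in which the jaws open and shut (so a half turn about z gives the same grasp; the last joint's range is limited). The gripper opens to 85 mm and grips with 20 to 120 N. Pads are 22 mm wide; open, the fingers measure 114 mm over their backs; the gripper's body (76 mm by 85 mm) begins 54 mm behind the grasp point. The pads swing forward as they close: fully open they stand 13 mm farther back than shut.
Start: joints at [0.034, 0.689, -0.195, 1.565, 0.157, 0.902, -0.215], TCP at [625.01, 0.024, 404.717] pointing down, gripper open.
Joint ranges: [-3.01, 3.01], [-0.46, 2.08], [-1.47, 1.51], [0.13, 2.56], [-1, 4.14], [0.04, 2.09], [-2.66, 2.66]. Speed limits (rad/s): [2.57, 2.57, 3.14, 3.14, 3.14, 3.14, 3.14].

## Interface

Orientations are given as a rotation vector (axis times angle).
In Python, from rig import move_pose, movel, move_joints, move_gripper, wait, solve_ik, get_obs, get_image, calibration, IKError, finish_job gives the robot as it stands. The module is installed in compiled form; this text tells all that it offers. Calls block until the motion is done:
- move_pose(position, orientation): joint-space move of the TCP to a pose.
- movel(position, ori=None, speed=150): straight line of the TCP; ori=None keeps the orientation; speed is the mean speed in mm/s.
- move_joints(angles): joint-space move.
- move_gripper(opening, grasp_force=None): finger opening in mm; grasp_force is the grip in N (None keeps the last); returns when the fingers have stopped.
- wait(seconds).
- solve_ik(position, orientation): joint angles nearest the present ones, or None.
- get_obs(): the state.
- get_image(name): name is "scene" or "side" or "wrist"; returns (picture, depth): 400x640x3 uint8, red, green, blue; 400x640 float32, mm along the optical axis (not along the pixel's ray), 0 where there is no reading.
- calibration(name): a dict with "K" (3x3 intrinsics, pixels), "T" (4x4, takes a point from camera to world coordinates); the wrist camera has in their place "mount" (4x4, takes a point from camera to tool coordinates, whose origin is the TCP and whose axes are the flange's). Camera axes: x right, y down, z forward; pixel columns grow to the right and rows downward; lengths in mm; the calibration is good to about 2 mm. A picture is of the moment at which its call begins: read the wrist's pose just before it. calibration takes no time and is no camera call.
A pose or a line that the arm cannot do raises IKError and nothing moves.
- finish_job(): hands the job in, once; it reports no verdict.
The state is a dict: "time": time; "joint_pos": joint angles; "qd": joint speeds; "joint_torque": joint torques, N m; "tool_pos": TCP position; "tcp_rot": TCP orientation; "force": force on the tool from outside, world axes, zero at the start; "ft_torque": the same for the moment, N m; "gripper_width": finger opening in mm.
Only numpy, scipy, OpenCV 4.12 (cv2) and the standard library are available. Lean on these libraries where they do the work, as an engineer would, in place of code of your own. Each camera call takes 0.05 s, during which the arm holds its last target.

## Task

Mark the base of the jam jar with the narrow tapered foot: first slide the flat stamp plate into the slot of the marking stand, all the way home against its stop, and let go of it; then set that jar upright in the stand's sprung ring and press it down against the springs until its base bears on the plate. Finish while still holding the jar pressed down there; do not let go or lift off at the end, and leave the other jars and the stack of lids where they are.

Things in the scene. Friction and masses are not known exactly. Their poses are not given: they have to be found in the camera images.
- stand: Marking stand, fixed: wooden base 96 (x) x 100 (y) x 12 mm, an aluminium slot on it, a sprung ring above. Origin: centre of its underside on the table, below the ring's axis. The slot runs along its x, open at the stand's -x end (looks to the robot's left, +y, within 25 degrees).
- slot_mouth (a point): Middle of the slot's mouth on its floor, 12 mm above the table, 48 mm to the stand's -x of its origin; axes as the stand's, so the plate goes in along +x. Slot 60 mm wide, 9 mm high, under a 4 mm bridge and side lips (top 25 mm above the table). Before the mouth: 16 mm of flared side guides 21 mm high and an apron 10 mm high. The stop for the plate's end is 82 mm past the mouth.
- ring_top (a point): Centre of the sprung ring's top face (moves with it), 48 mm above the table when up. Flat steel ring, inner diameter 47 mm, outer 72 mm, 8 mm thick, with two spring lugs reaching 48 mm from the axis along the stand's y. It slides straight down only.
- ring (a joint): Travel of the sprung ring in m: 0 up, grows as it is pressed down, limit 0.018. The springs push up with about 5 N at 0 and 10 N at 0.014: more than the jar's weight, so the jar alone does not push it down. With the plate home, the seated jar's base meets the plate at about 0.0145.
- plate_grip (a point): Centre of the stamp plate's upright wooden grip, 30 (plate x) x 14 (y) x 44 mm tall, 27 mm above the plate's underside. Loose, 0.17 kg, starts flat on the table. Plate x points from grip to blade: a tail 16 mm wide under the grip (x -17 to 22), then a steel blade 56 mm wide, 5 mm thick, x 22 to 120. Home, the grip stays outside, 38 mm before the mouth.
- plate_tip (a point): Middle of the plate's leading end (the edge that goes in first), 120 mm ahead of the grip's centre, 2.5 mm above the plate's underside; axes as the plate's.
- jar_center (a point): The jar to mark (0.18 to 0.29 kg): on its axis, 44 mm above its base; z is up. Dark jam jar, brass lid, 88 mm tall, 56 mm diameter (body and lid), but the only one with a narrow foot: 38 mm for the lowest 11 mm, then a 45-degree cone to 56 mm at 20 mm. Seated, the cone rests in the ring, base 15.5 mm below the ring's top; pressed home, the base is 17 mm above the table.
- tall_jar: Bystander: straight tall jar, 66 mm diameter, 108 mm tall, same look; origin under its base.
- squat_jar: Bystander: straight squat jar, 74 mm diameter, 56 mm tall, same look; origin under its base.
- lids: Bystander: stack of four brass lids, 66 mm diameter, 36 mm tall; origin under its centre.
Mind the look-alikes: they are no part of the job. Leave any red look-alike of the part that bears jar_center alone. Of the things that look like the part that bears plate_grip, the larger one is meant.

How it is judged (in metres and radians):
On the way, in this order (a step that is already met when the one before it is completed fails the run):
1. the stamp plate is in the slot, home against the stop, let go of, and the jar is not yet in the ring (x of plate_tip in the frame of stand above 0.03 m and y of plate_tip in the frame of stand between -0.005 and 0.005 m and z of plate_tip in the frame of stand between 0.01 and 0.021 m and angle between the x axis of plate_tip and the x axis of stand, either way round below 0.1 rad and contact force between the fingers and plate below 0.1 N and horizontal distance between jar_center and ring_top above 0.03 m), for 0.2 s.
2. the jar sits upright in the ring (horizontal distance between jar_center and ring_top below 0.006 m and angle between jar_center's own z axis and vertical below 0.12 rad and z of jar_center in the frame of ring_top below 0.033 m), for 0.2 s.
At the end, for the whole second after the job is handed in: The plate is in the slot within 4 mm of its stop; the jar stands in the ring within 6 mm of its axis and 7 degrees of upright; the ring is pressed down more than 11.5 mm; the jar's base bears on the plate with more than 1.5 N; and the robot is still holding or pressing the jar (all of step 2 and x of plate_tip in the frame of stand above 0.03 m and y of plate_tip in the frame of stand between -0.005 and 0.005 m and z of plate_tip in the frame of stand between 0.01 and 0.021 m and angle between the x axis of plate_tip and the x axis of stand, either way round below 0.1 rad and value of joint ring above 0.0115 m and contact force between jar and plate above 1.5 N and contact force between any of the fingers, the arm and jar above 1 N); the arm keeps its last pose, push and grip.
It fails at once if a bystander is moved more than 25 mm or tipped (distance of any of tall_jar, squat_jar, lids from where it was at the start of the episode above 0.025 m or angle between any of tall_jar, squat_jar, lids's own z axis and vertical above 0.4 rad).
It fails at once if the jar to mark is tipped over (angle between jar_center's own z axis and vertical above 0.7 rad).
It also fails if it takes over 72 s, if anything falls off the work surface, if the arm or the gripper's body presses on something with over 40 N, if the wrist force passes 120 N, or if a joint passes its speed limit or range.

## Working session

There is one attempt and no reset: what is moved stays moved. The work goes in short steps, each a Python script; the robot and the scene stay as the last script left them, time stands still between calls to the robot, and variables do not carry over. Pictures are saved under pics/ and viewed, and the job is handed in when it is done.

```bash
mkdir -p pics; ls; python3 - <<'E'
from rig import *
import cv2,numpy as np
o=get_obs();print(o)
for n in ("scene","side","wrist"):
    im,d=get_image(n);cv2.imwrite(f"pics/{n}0.png",im[:,:,::-1]);np.savez(f"{n}0.npz",im=im,d=d)
    c=calibration(n);print(n,{k:np.round(v,3).tolist() for k,v in c.items()})
E
```

```text
pics
{'time': 0.0, 'joint_pos': array([ 0.03378573,  0.68998567, -0.19452739,  1.56638685,  0.1572986 ,
        0.90250499, -0.2151151 ]), 'qd': array([-0.00281377, -0.00074588,  0.00111129,  0.00083782,  0.00037782,
       -0.0002151 ,  0.00034891]), 'joint_torque': array([ 1.13546095e-03, -5.39627159e+01, -1.26661520e+00, -1.58547074e+01,
        9.07521317e-03,  9.41080711e-03,  5.53111545e-05]), 'tool_pos': array([ 6.24653071e+02, -1.33887759e-02,  4.03871626e+02]), 'tcp_rot': array([-2.22045335, -2.22067169,  0.00224059]), 'force': array([-0.23027994,  0.38808849, -0.18031847]), 'ft_torque': array([-0.0093557 , -0.04474212, -0.02247198]), 'gripper_width': 85.51716239448974}
scene {'K': [[489.214, 0.0, 319.189], [0.0, 489.214, 205.662], [0.0, 0.0, 1.0]], 'T': [[-0.158, 0.599, -0.785, 1485.675], [0.987, 0.082, -0.136, 145.101], [-0.017, -0.796, -0.604, 820.874], [0.0, 0.0, 0.0, 1.0]]}
side {'K': [[425.567, 0.0, 324.077], [0.0, 425.567, 201.6], [0.0, 0.0, 1.0]], 'T': [[0.837, -0.289, 0.465, 77.084], [-0.548, -0.416, 0.726, -738.78], [-0.016, -0.862, -0.506, 560.759], [0.0, 0.0, 0.0, 1.0]]}
wrist {'K': [[297.469, 0.0, 313.618], [0.0, 297.469, 197.899], [0.0, 0.0, 1.0]], 'mount': [[-0.001, -0.947, -0.321, 83.167], [1.0, -0.001, 0.0, 0.385], [-0.001, -0.321, 0.947, 31.987], [0.0, 0.0, 0.0, 1.0]]}
```

View pics/scene0.png

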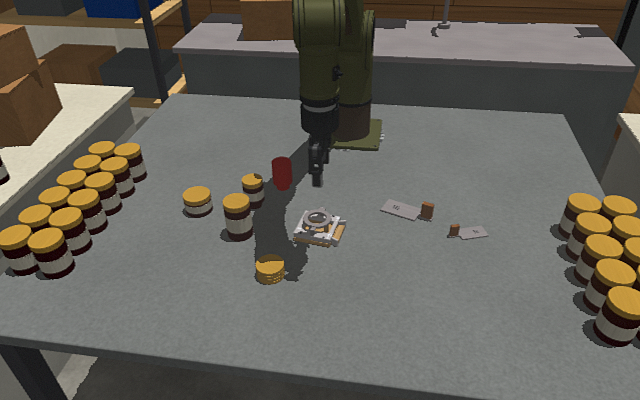

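View pics/side0.png

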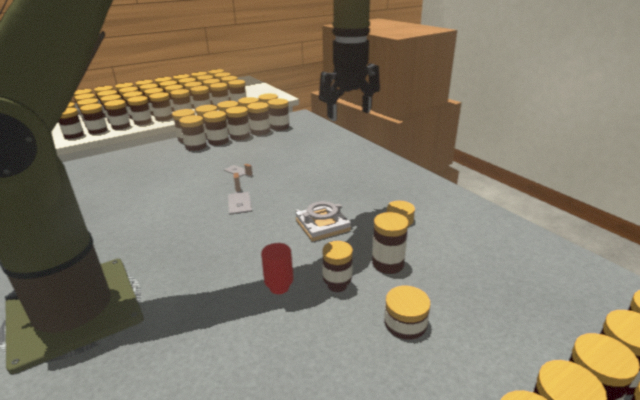

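View pics/wrist0.png

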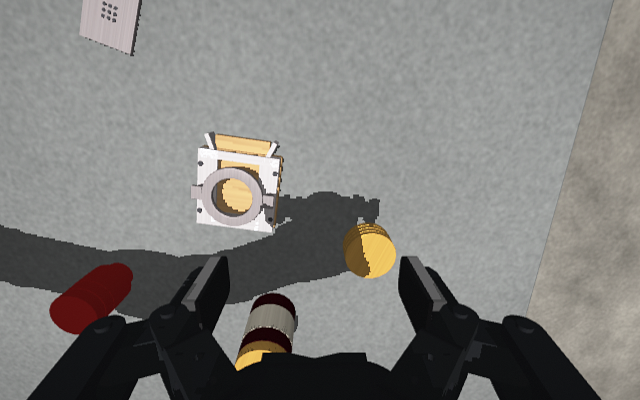

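The candidates in the scene view are:

- **Jars:** the dark jar at (252,190), the tall jar at (238,217), the squat jar at (197,200) and a red one at (282,173). (252,190) fits: it is mid-sized, dark and seems to have a narrow foot.
- **Plates:** grip (427,210) with its blade at (402,208) looks larger than grip (454,230) with its blade at (472,233).

I'll confirm both choices in an enlarged crop.

```bash
cat > h.py <<'E'
import numpy as np,cv2
from rig import *
def cloud(name,d,T=None):
    c=calibration(name);K=c["K"];T=c["T"] if T is None else T
    v,u=np.mgrid[0:400,0:640]
    P=np.stack([(u-K[0,2])/K[0,0]*d,(v-K[1,2])/K[1,1]*d,d],-1)
    W=P@T[:3,:3].T+T[:3,3]; W[d<=0]=np.nan
    return W
E
python3 - <<'E'
import numpy as np,cv2
from h import *
s=np.load("scene0.npz");w=np.load("side0.npz")
a=cv2.resize(w["im"][225:325,250:450,::-1],(800,400)[:2],interpolation=cv2.INTER_NEAREST)[:300]
b=cv2.resize(s["im"][180:255,370:500,::-1],(520,300),interpolation=cv2.INTER_NEAREST)
c=cv2.resize(w["im"][160:220,215:270,::-1],(275,300),interpolation=cv2.INTER_NEAREST)
cv2.imwrite("pics/crop.png",np.vstack([a,np.hstack([b,c,np.zeros((300,5,3),np.uint8)])]))
for n,z in(("scene",s),("side",w)):
    W=cloud(n,z["d"]);im=z["im"].astype(int);np.save(n+"W.npy",W)
    X=W[...,2]
    roi=(W[...,0]>350)&(W[...,0]<950)&(abs(W[...,1])<400)&(X>2.5)&(X<125)
    roi2=roi.astype(np.uint8)
    N,L,st,ce=cv2.connectedComponentsWithStats(roi2)
    print(n,"table z",np.nanmedian(X[(W[...,0]>400)&(W[...,0]<900)&(abs(W[...,1])<400)]))
    for i in range(1,N):
        if st[i,4]>25:
            m=L==i;Q=W[m];zt=np.percentile(Q[:,2],97);t=Q[Q[:,2]>zt-6]
            print(np.round(ce[i]),st[i],"min",Q.min(0).round(),"max",Q.max(0).round(),"topc",((t.min(0)+t.max(0))/2).round(1),im[m].mean(0).round())
E
```

```text
scene table z 0.7485499972232219
[281. 175.] [272 161  20  30 464] min [ 350. -186.    3.] max [ 375. -131.   92.] topc [ 361.6 -158.2   87.9] [81. 30. 28.]
[243. 207.] [ 221  173   45   68 1821] min [ 355. -325.    3.] max [ 600. -189.  111.] topc [ 564.6 -221.8  107. ] [104.  86.  57.]
[198. 201.] [183 185  32  33 782] min [ 373. -400.    3.] max [ 522. -324.   60.] topc [ 482.8 -363.7   55.8] [131. 106.  63.]
[410. 210.] [380 198  55  23 671] min [358. 128.   3.] max [452. 270.  52.] topc [433.7 251.2  47.3] [123. 113. 108.]
[320. 228.] [ 294  206   52   42 1457] min [425. -80.   3.] max [590.  42.  53.] topc [531.1 -26.7  48.3] [128. 119. 110.]
[466. 231.] [448 223  38  17 346] min [448. 305.   3.] max [514. 398.  38.] topc [499.4 318.4  33.6] [122. 111. 106.]
[270. 268.] [256 253  29  32 732] min [ 629. -159.    3.] max [734. -77.  41.] topc [ 698.9 -110.    36.9] [132. 104.  51.]
side table z 0.5436560625062157
[240. 191.] [224 164  30  50 729] min [365. 127.   3.] max [503. 397.  51.] topc [430.5 248.2  46.3] [163. 154. 147.]
[323. 220.] [ 296  201   55   41 1498] min [472. -84.   3.] max [576.  45.  50.] topc [527.8 -29.3  46.5] [161. 150. 138.]
[392. 236.] [ 373  201   42   73 2274] min [ 527. -258.    3.] max [727. -62. 109.] topc [ 560.5 -224.4  105.5] [139. 117.  78.]
[337. 265.] [ 323  241   30   51 1324] min [ 408. -249.    3.] max [ 465. -192.   90.] topc [ 436.7 -219.9   86.7] [130. 110.  73.]
[288. 259.] [275 243  19  42 251] min [ 350. -188.   19.] max [ 369. -137.   90.] topc [ 359.4 -162.3   87.3] [106.  57.  54.]
[405. 310.] [ 385  286   46   53 1780] min [ 442. -400.    3.] max [ 561. -320.   58.] topc [ 479.3 -364.7   54.1] [182. 153.  88.]
```

View pics/crop.png

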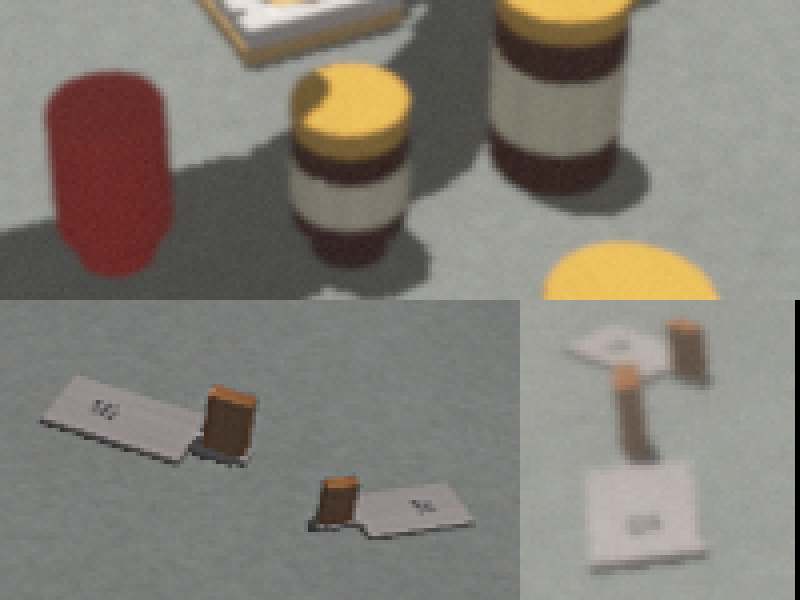

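The crop confirms it. The dark jar at side (337,265) is the only dark jar with a narrow foot; the red one is the decoy. The plate with the grip at scene (427,210) is the larger one (49 mm tall against about 35 mm). Next I'll measure with the wrist camera up close.

```bash
cat >> h.py <<'E'
from scipy.spatial.transform import Rotation as R
def wT(o):
    T=np.eye(4);T[:3,:3]=R.from_rotvec(o["tcp_rot"]).as_matrix();T[:3,3]=o["tool_pos"]
    return T@calibration("wrist")["mount"]
def ori(yaw):  # tool x axis at world angle yaw (rad); down
    x=np.array([np.cos(yaw),np.sin(yaw),0]);z=np.array([0,0,-1.]);y=np.cross(z,x)
    return R.from_matrix(np.stack([x,y,z],1)).as_rotvec()
def look(tag):
    o=get_obs();im,d=get_image("wrist");T=wT(o)
    cv2.imwrite(f"pics/{tag}.png",im[:,:,::-1]);W=cloud("wrist",d,T)
    np.savez(tag+".npz",im=im,d=d,W=W,T=T);return im,W,T
def ray(T,u,v,z):
    K=calibration("wrist")["K"];p=cv2.undistortPoints(np.array([[[u,v]]],float),K,None)[0,0]
    d=T[:3,:3]@np.array([p[0],p[1],1]);return T[:3,3]+d*(z-T[2,3])/d[2]
E
python3 - <<'E'
from h import *
for tag,p in(("stand1",[530,-10,300]),("plate1",[415,200,300])):
    move_pose(p,ori(np.pi/2));wait(.3);look(tag)
print(get_obs()["time"])
E
```

```text
2.425
```

View pics/stand1.png

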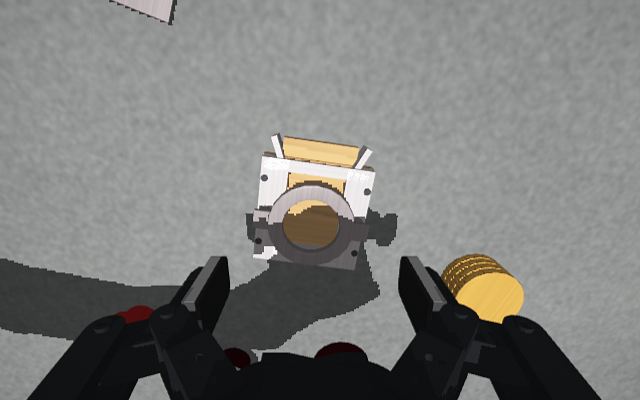

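View pics/plate1.png

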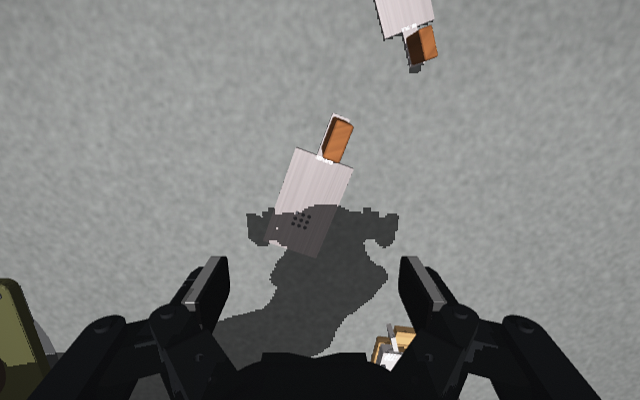

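```bash
python3 - <<'E'
from h import *
def near(W,x,y,r): return np.hypot(W[...,0]-x,W[...,1]-y)<r
def cast(m,T,z):
    v,u=np.nonzero(m);return np.array([ray(T,a,b,z)[:2] for a,b in zip(u,v)])
def rect(P): 
    r=cv2.minAreaRect(P.astype(np.float32));return np.round(r[0],1),np.round(r[1],1),round(r[2],2)
z=np.load("plate1.npz");W=z["W"];T=z["T"]
print("table",np.nanmedian(W[...,2][near(W,420,100,40)]), )
n=near(W,410,190,90)
g=n&(W[...,2]>42); b=n&(W[...,2]>2.8)&(W[...,2]<9)
print("grip",g.sum(),np.median(W[g][:,2]),rect(W[g][:,:2]),rect(cast(W[...,2]*g>45.5,T,49)))
im=z["im"].astype(int)
b=cv2.morphologyEx(b.astype(np.uint8),cv2.MORPH_OPEN,np.ones((9,9)))>0
print("blade",b.sum(),np.median(W[b][:,2]),rect(W[b][:,:2]),rect(cast(b,T,5)))
z=np.load("stand1.npz");W=z["W"];T=z["T"]
n=near(W,530,-28,75)
r=n&(W[...,2]>42)
print("ring",r.sum(),np.median(W[r][:,2]))
# inner hole
cs,h=cv2.findContours(r.astype(np.uint8),cv2.RETR_CCOMP,cv2.CHAIN_APPROX_NONE)
for c,hh in zip(cs,h[0]):
    if len(c)<20: continue
    P=np.array([ray(T,u,v,48)[:2] for u,v in c[:,0]])
    if hh[3]>=0:
        A=np.c_[P,np.ones(len(P))];s=np.linalg.lstsq(A,(P**2).sum(1),rcond=None)[0];c0=s[:2]/2
        print("hole",c0,np.sqrt(s[2]+c0@c0),np.abs(np.linalg.norm(P-c0,axis=1)).std())
    else:
        e=cv2.fitEllipse(P.astype(np.float32));print("outer",rect(P))
        q=P[np.linalg.norm(P-c0,axis=1)>39] if 'c0' in globals() else []
Q=cast(r,T,48);dd=Q-c0;f=np.linalg.norm(dd,axis=1);L=dd[f>39];print("lugs",len(L),f.max())
ang=np.arctan2(L[:,1],L[:,0]);ang=np.angle(np.mean(np.exp(2j*ang)))/2;print("lug ang deg",np.degrees(ang))
a=n&(W[...,2]>22)&(W[...,2]<28)&(z["im"].min(-1)>60)
print("al",a.sum(),np.median(W[a][:,2]),rect(W[a][:,:2]),rect(cast(a,T,25)))
base=n&(W[...,2]>4);print("all",rect(W[base][:,:2]))
cv2.imwrite("pics/m1.png",np.hstack([r,a,base])[100:300].astype(np.uint8)[:,::1]*255) if 0 else None
E
```

```text
table -1.2610882532177357Traceback (most recent call last):
  File "<stdin>", line 11, in <module>
  File "<stdin>", line 4, in cast
  File "h.py", line 21, in ray
    K=calibration("wrist")["K"];p=cv2.undistortPoints(np.array([[[u,v]]],float),K,None)[0,0]
      ~~~~~~~~~~~^^^^^^^^^
ValueError: time passes only in moves, steps and waits
```

```bash
python3 - <<'E'
s=open("h.py").read()
s=s.replace('K=calibration("wrist")["K"];p=','K=WK;p=').replace('def wT(o)','WK=calibration("wrist")["K"]\ndef wT(o)')
open("h.py","w").write(s)
E
cat > m.py <<'E'
from h import *
def near(W,x,y,r): return np.hypot(W[...,0]-x,W[...,1]-y)<r
def cast(m,T,z):
    v,u=np.nonzero(m);return np.array([ray(T,a,b,z)[:2] for a,b in zip(u,v)])
def rect(P): 
    r=cv2.minAreaRect(P.astype(np.float32));return np.round(r[0],1),np.round(r[1],1),round(r[2],2)
E
python3 - <<'E'
from m import *
z=np.load("plate1.npz");W=z["W"];T=z["T"]
print("table",np.nanmedian(W[...,2][near(W,420,100,40)]), )
n=near(W,410,190,90)
g=n&(W[...,2]>42); b=n&(W[...,2]>2.)&(W[...,2]<9)
print("grip",g.sum(),np.median(W[g][:,2]),rect(cast(W[...,2]*g>44,T,49)))
b=cv2.morphologyEx(b.astype(np.uint8),cv2.MORPH_OPEN,np.ones((9,9)))>0
print("blade",b.sum(),np.median(W[b][:,2]),rect(cast(b,T,5)))
z=np.load("stand1.npz");W=z["W"];T=z["T"]
n=near(W,530,-28,75)
r=n&(W[...,2]>42)
print("ring",r.sum(),np.median(W[r][:,2]))
cs,h=cv2.findContours(r.astype(np.uint8),cv2.RETR_CCOMP,cv2.CHAIN_APPROX_NONE)
for c,hh in zip(cs,h[0]):
    if len(c)<20: continue
    P=np.array([ray(T,u,v,48)[:2] for u,v in c[:,0]])
    if hh[3]>=0:
        A=np.c_[P,np.ones(len(P))];s=np.linalg.lstsq(A,(P**2).sum(1),rcond=None)[0];c0=s[:2]/2
        print("hole",c0,np.sqrt(s[2]+c0@c0),np.linalg.norm(P-c0,axis=1).std())
    else: print("outer",rect(P))
Q=cast(r,T,48);dd=Q-c0;f=np.linalg.norm(dd,axis=1);L=dd[f>39];print("lugs",len(L),f.max())
ang=np.arctan2(L[:,1],L[:,0]);ang=np.angle(np.mean(np.exp(2j*ang)))/2;print("lug ang deg",np.degrees(ang))
a=n&(W[...,2]>21)&(W[...,2]<28)
print("al",a.sum(),np.median(W[a][:,2]),rect(cast(a,T,25)))
o=np.zeros((400,640,3),np.uint8);o[r]=(0,0,255);o[a]=(0,255,0)
cv2.imwrite("pics/m1.png",cv2.resize(np.hstack([o[110:290,220:420],z["im"][110:290,220:420,::-1]]),(800,360),interpolation=0))
E
```

```text
table -1.2610882532177357
grip 38992 199.68411177202492 (array([416.4, 130. ]), array([273.1, 580.3]), 89.76)
blade 4987 3.718958876866793 (array([409.1, 185.7]), array([98.4, 55.7]), 69.34)
ring 39732 197.77899546389085
outer (array([ 526.9, -135.1]), array([164.5, 561.9]), 89.75)
outer (array([529.3, -25. ]), array([70.5, 81.2]), 42.23)
hole [529.44537464 -24.74491025] 22.836174750795518 0.35574276052503173
lugs 36229 342.3585560689003
lug ang deg 79.9971190138518
al 4325 23.719679785415792 (array([530.4, -19.5]), array([109.4,  95.5]), 81.72)
```

View pics/m1.png

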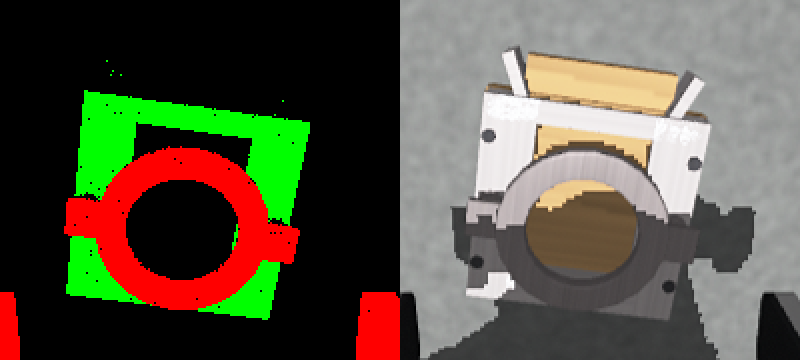

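```bash
python3 - <<'E'
from m import *
def big(m,k=0):
    m=m.astype(np.uint8)
    if k: m=cv2.morphologyEx(m,cv2.MORPH_OPEN,np.ones((k,k)))
    N,L,s,c=cv2.connectedComponentsWithStats(m);return L==1+np.argmax(s[1:,4])
z=np.load("plate1.npz");W=z["W"];T=z["T"]
n=near(W,410,190,90);Z=W[...,2]
g=big(n&(Z>45)&(Z<60))
print("grip",g.sum(),np.median(Z[g]),rect(cast(g,T,49)))
z=np.load("stand1.npz");W=z["W"];T=z["T"];Z=W[...,2]
n=near(W,530,-28,75)
r=big(n&(Z>42)&(Z<60));print("ring",np.median(Z[r]))
Q=cast(r,T,48);c0=np.array([529.45,-24.74]);dd=Q-c0;f=np.linalg.norm(dd,axis=1);L=dd[f>39];print("lugs",len(L),f.max(),L.mean(0)+c0)
ang=np.arctan2(L[:,1],L[:,0]);print("lug ang deg",np.degrees(np.angle(np.mean(np.exp(2j*ang)))/2))
a=big(n&(Z>20)&(Z<28),3)
print("al",a.sum(),np.median(Z[a]),rect(cast(a,T,25)))
a=big(n&(Z>9)&(Z<60),3);print("all",rect(cast(a&(Z<28),T,25)))
E
```

```text
grip 759 47.575992193181435 (array([433.6, 251.6]), array([29.5, 13.8]), 69.68)
ring 46.41914563188226
lugs 385 47.470412144344635 [528.0472995  -24.44200483]
lug ang deg -8.321948478378765
al 3120 23.687817905444348 (array([533.1,  -1.3]), array([46.7, 95.5]), 81.63)
all (array([530.6, -18.1]), array([112.1,  95.5]), 81.73)
```

```bash
python3 - <<'E'
from m import *
for y in (69.5,-110.5,81.7,-98.3):
  for p in ([433,251,185],[515,60,200],[540,90,250]):
    q=solve_ik(p,ori(np.radians(y)));print(y,p,None if q is None else np.round(q,2))
E
```

```text
69.5 [433, 251, 185] [-0.62  0.92  0.    2.08 -0.01  0.14 -0.97]
69.5 [515, 60, 200] [-0.19  0.9  -0.03  2.02  0.11  0.22 -0.67]
69.5 [540, 90, 250] [-0.23  0.83 -0.04  1.92  0.07  0.39 -0.68]
-110.5 [433, 251, 185] [-0.25  1.   -0.63  2.06  1.25  0.55  0.96]
-110.5 [515, 60, 200] [ 0.22  1.   -0.73  2.    1.19  0.65  1.45]
-110.5 [540, 90, 250] [ 0.23  0.97 -0.86  1.9   1.05  0.81  1.56]
81.7 [433, 251, 185] [-0.61  0.92 -0.02  2.08  0.09  0.14 -0.85]
81.7 [515, 60, 200] [-0.17  0.9  -0.06  2.02  0.2   0.23 -0.55]
81.7 [540, 90, 250] [-0.2   0.82 -0.09  1.92  0.16  0.4  -0.55]
-98.3 [433, 251, 185] [-0.23  1.01 -0.66  2.06  1.27  0.57  1.16]
-98.3 [515, 60, 200] [ 0.24  1.02 -0.78  2.    1.21  0.69  1.65]
-98.3 [540, 90, 250] [ 0.25  0.99 -0.9   1.9   1.07  0.84  1.75]
```

```bash
cat >> m.py <<'E'
def big(m,k=0):
    m=m.astype(np.uint8)
    if k: m=cv2.morphologyEx(m,cv2.MORPH_OPEN,np.ones((k,k)))
    N,L,s,c=cv2.connectedComponentsWithStats(m);return L==1+np.argmax(s[1:,4])
E
python3 - <<'E'
from m import *
move_pose([433,251,320],ori(np.radians(-110.5)));wait(.4)
im,W,T=look("plate2");Z=W[...,2];n=near(W,410,190,95)
g=big(n&(Z>44)&(Z<60));print("grip",np.median(Z[g]),rect(cast(g,T,49)))
b=big(n&(Z>1.5)&(Z<9),9);print("blade",rect(cast(b,T,5)))
print(get_obs()["time"],get_obs()["tool_pos"])
E
```

```text
grip 47.466379524899935 (array([433.8, 249.4]), array([29.6, 12.9]), 69.47)
blade (array([410.4, 187.6]), array([104.8,  55.7]), 69.37)
4.575 [432.9745992  251.02242929 319.99489459]
```

View pics/plate2.png

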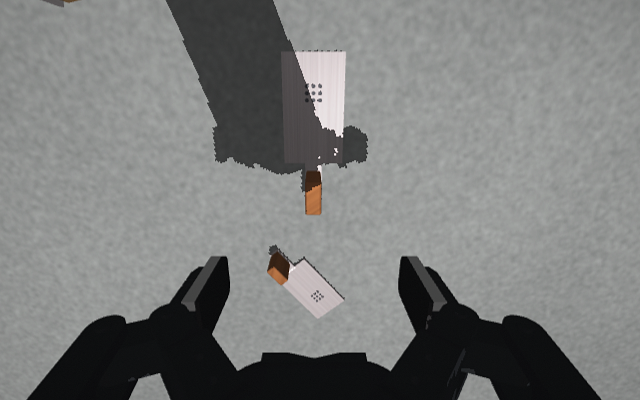

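```bash
python3 - <<'E'
from m import *
o=ori(np.radians(-110.5))
movel([433.7,250.5,186],o,speed=150);wait(.2)
move_gripper(5,60);wait(.2);s=get_obs();print(s["gripper_width"],s["force"],s["tool_pos"])
movel([433.7,250.5,226],o,speed=100)
# pre-insert: stand geometry
a=np.radians(81.65);u=np.array([np.cos(a),np.sin(a)]);ring=np.array([529.4,-25.8])
grip=ring+u*(48+120+35)   # tip 35 mm before mouth
o2=ori(np.radians(81.65-180))
move_pose([*grip,226],o2);wait(.4)
im,W,T=look("pre1");s=get_obs();print(s["time"],s["tool_pos"],s["gripper_width"])
E
```

```text
13.004980540551571 [-0.29152783 -0.14930799  2.5972619 ] [433.67215176 250.56167497 186.09732099]
8.3417 [558.64511426 175.43294131 226.06824768] 13.453874933155339
```

View pics/pre1.png

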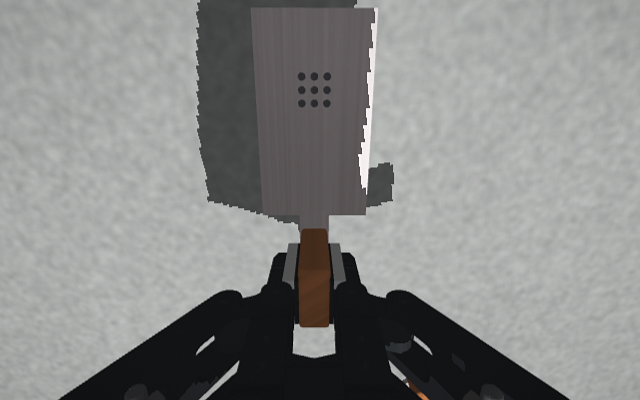

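```bash
python3 - <<'E'
from m import *
z=np.load("pre1.npz");W=z["W"];T=z["T"];Z=W[...,2]
print("T",T[:3,3])
b=(Z>35)&(Z<60);b[:10]=0;b[212:]=0;b[:,:235]=0;b[:,400:]=0;b=big(b,5)
P=W[b];A=np.c_[P[:,:2],np.ones(len(P))];c=np.linalg.lstsq(A,P[:,2],rcond=None)[0];print("plane",c,np.median(P[:,2]))
a=np.radians(81.65);u=np.array([np.cos(a),np.sin(a)]);n=np.array([u[1],-u[0]]);ring=np.array([529.4,-25.8])
print("slope along u",c[:2]@u,"lat",c[:2]@n)
Q=cast(b,T,45);D=(Q-ring)
s=D@u;l=D@n
for lo in range(160,260,15):
    m=(s>lo)&(s<lo+15)
    if m.sum()>50: print(lo,l[m].min().round(1),l[m].max().round(1),((l[m].min()+l[m].max())/2).round(2))
print(s.min(),s.max(),rect(Q))
E
```

```text
T [546.97095461  94.10371141 194.08328756]
plane [5.04396598e-04 1.97098670e-04 4.33028068e+01] 43.596868471561464
slope along u 0.00026825762104325175 lat 0.00047042710631235414
160 -27.8 27.7 -0.03
175 -27.6 27.7 0.06
85.27405363557908 179.2143871520037 (array([548.6, 105. ]), array([93.9, 55.5]), 81.66)
```

```bash
cat > ins.py <<'E'
from m import *
a=np.radians(81.65);u=np.array([np.cos(a),np.sin(a)]);n=np.array([u[1],-u[0]]);ring=np.array([529.4,-25.8])
o2=ori(np.radians(81.65-180))
def g(d,z=200): return [*(ring+u*d),z]
E
python3 - <<'E'
from ins import *
movel(g(203),o2,speed=80);wait(.2);f0=get_obs()["force"];print(f0)
for d in (185,170,155,140,125,110,98,92,89):
    movel(g(d),o2,speed=60);s=get_obs();f=s["force"]-f0
    print(d,"ax",(f[:2]@u).round(2),"lat",(f[:2]@n).round(2),"z",f[2].round(2),s["gripper_width"].round(2))
    if np.linalg.norm(f)>15: break
print(s["time"])
for nm in("scene","side"):
    im,_=get_image(nm)
    c=im[190:260,270:370] if nm=="scene" else im[170:250,270:380]
    cv2.imwrite(f"pics/ins_{nm}.png",cv2.resize(c[:,:,::-1],None,fx=5,fy=5))
E
```

```text
[ 0.36345374 -0.62933269 -2.03772179]Traceback (most recent call last):
  File "<stdin>", line 5, in <module>
AttributeError: 'float' object has no attribute 'round'
```

```bash
python3 - <<'E'
from ins import *
f0=np.array([.36,-.63,-2.04])
for d in (170,155,140,125,110,98,92,89):
    movel(g(d),o2,speed=60);s=get_obs();f=np.array(s["force"])-f0
    print(d,"ax %.2f lat %.2f z %.2f w %.2f"%(f[:2]@u,f[:2]@n,f[2],s["gripper_width"]))
    if np.linalg.norm(f)>15: break
print(s["time"])
for nm in("scene","side"):
    im,_=get_image(nm)
    c=im[190:260,270:370] if nm=="scene" else im[170:250,270:380]
    cv2.imwrite(f"pics/ins_{nm}.png",cv2.resize(c[:,:,::-1],None,fx=5,fy=5))
E
```

```text
170 ax 0.24 lat -0.77 z 0.79 w 13.27
155 ax 1.51 lat -0.10 z 0.49 w 13.06
140 ax 0.65 lat -0.46 z 0.17 w 13.41
125 ax 0.33 lat -0.38 z 0.75 w 13.64
110 ax 1.36 lat -0.85 z 0.87 w 13.40
98 ax 1.96 lat -0.82 z 0.62 w 13.35
92 ax 1.12 lat -0.82 z 1.19 w 13.31
89 ax 0.52 lat -0.38 z 0.90 w 13.18
12.3167
```

View pics/ins_scene.png

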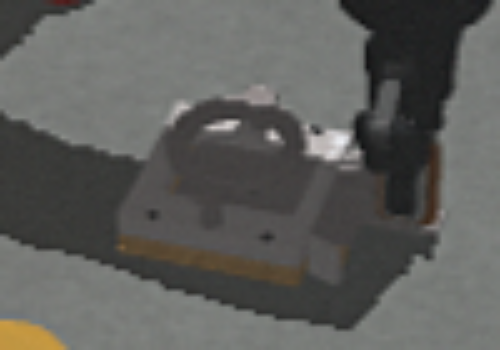

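The blade is in the slot and the forces are low. I'll step on until it meets the stop.

```bash
python3 - <<'E'
from ins import *
f0=np.array([.36,-.63,-2.04])
d=89
while d>79:
    d-=1;movel(g(d),o2,speed=20);wait(.1);s=get_obs();f=np.array(s["force"])-f0
    print(d,"ax %.2f lat %.2f z %.2f w %.2f"%(f[:2]@u,f[:2]@n,f[2],s["gripper_width"]),"act %.2f"%((np.array(s["tool_pos"])[:2]-ring)@u))
    if f[:2]@u>12: break
print(s["time"])
E
```

```text
88 ax 0.07 lat -0.03 z 0.31 w 13.63 act 88.02
87 ax 1.04 lat 0.29 z -0.33 w 13.22 act 86.99
86 ax 1.31 lat -0.71 z 0.94 w 12.98 act 85.98
85 ax 0.66 lat 0.63 z 0.49 w 13.27 act 84.99
84 ax 0.60 lat -0.51 z 0.84 w 13.58 act 84.11
83 ax 4.00 lat -1.06 z 1.70 w 13.26 act 83.79
82 ax 4.95 lat -0.97 z 1.54 w 13.01 act 83.41
81 ax 7.04 lat -1.79 z 2.53 w 13.56 act 83.11
80 ax 8.01 lat -2.20 z 3.11 w 13.21 act 82.78
79 ax 8.95 lat -2.07 z 2.74 w 13.32 act 82.45
15.9167
```

```bash
python3 - <<'E'
from ins import *
movel(g(82.5,198.2),o2,speed=20);wait(.2)
move_gripper(50);wait(.2)
movel(g(83.5,265),o2,speed=150)
move_pose(g(30,320),o2);wait(.4);look("home1")
s=get_obs();print(s["time"],s["gripper_width"])
E
```

```text
18.5583 50.090675397844684
```

View pics/home1.png

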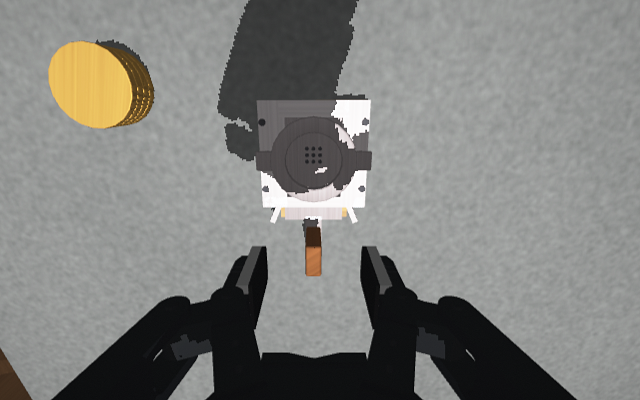

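```bash
python3 - <<'E'
from ins import *
z=np.load("home1.npz");W=z["W"];T=z["T"];Z=W[...,2]
r=near(W,530,-28,75)&(Z>40)&(Z<60)
r=big(r)
cs,h=cv2.findContours(r.astype(np.uint8),cv2.RETR_CCOMP,cv2.CHAIN_APPROX_NONE)
for c,hh in zip(cs,h[0]):
    if len(c)<30: continue
    P=np.array([ray(T,x,v,48)[:2] for x,v in c[:,0]])
    if hh[3]>=0:
        A=np.c_[P,np.ones(len(P))];s=np.linalg.lstsq(A,(P**2).sum(1),rcond=None)[0];c0=s[:2]/2
        print("hole",c0,np.sqrt(s[2]+c0@c0))
gr=big(near(W,541,57,40)&(Z>52)&(Z<75));print("grip",np.median(Z[gr]),rect(cast(gr,T,61)),gr.sum())
q=cast(gr,T,61);c=np.array(cv2.minAreaRect(q.astype(np.float32))[0]);print("dist",(c-c0)@u,(c-c0)@n)
E
```

```text
hole [529.48668058 -28.92576229] 22.93555878080264
grip 59.492412703710954 (array([542.3,  53.9]), array([32.4, 13.1]), 82.06) 528
dist 83.84504571337995 0.6496147097025299
```

```bash
python3 - <<'E'
from ins import *
for y in(-30,150):
    for p in([437,-220,330],[437,-220,212]):
        q=solve_ik(p,ori(np.radians(y)));print(y,None if q is None else np.round(q,2))
print(np.round(get_obs()["joint_pos"],2))
E
```

```text
-30 [-0.11  0.82  0.87  2.07 -0.98  0.73 -0.69]
-30 [ 0.24  0.89  0.22  2.11 -0.84  0.23 -0.89]
150 [ 0.68  0.67 -0.49  2.03  0.57  0.57  0.84]
150 [ 0.55  0.87 -0.29  2.1   0.87  0.29  0.56]
[ 0.42  0.85 -0.91  1.9   0.89  0.87  2.03]
```

```bash
cat >> m.py <<'E'
def circ(P):
    A=np.c_[P,np.ones(len(P))];s=np.linalg.lstsq(A,(P**2).sum(1),rcond=None)[0];c0=s[:2]/2
    return c0,np.sqrt(s[2]+c0@c0)
E
python3 - <<'E'
from ins import *
move_pose([437,-220,330],ori(np.radians(150)));move_gripper(85);wait(.3)
im,W,T=look("jar1");Z=W[...,2]
m=big(near(W,437,-220,45)&(Z>80)&(Z<97));print(m.sum(),np.median(Z[m]))
c=max(cv2.findContours(m.astype(np.uint8),cv2.RETR_EXTERNAL,cv2.CHAIN_APPROX_NONE)[0],key=len)
P=np.array([ray(T,a,b,88)[:2] for a,b in c[:,0]]);print(circ(P),rect(P));print(get_obs()["time"])
E
```

```text
3938 86.70624731333797
(array([ 436.87925608, -218.06016962]), np.float64(27.406860613930508)) (array([ 436.9, -218.3]), array([54.7, 55.5]), 87.08)
20.45
```

View pics/jar1.png

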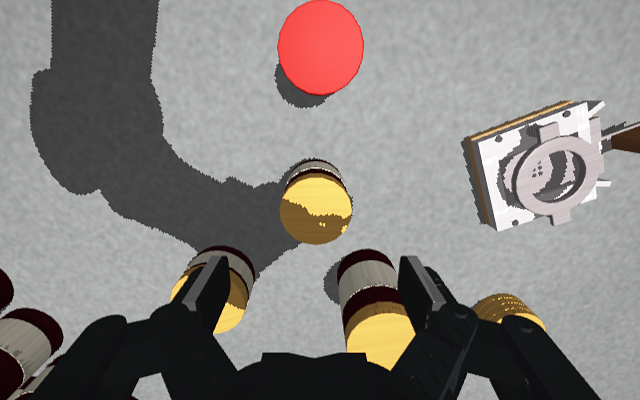

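```bash
python3 - <<'E'
from ins import *
o=ori(np.radians(150));p=[437.8,-219.]
movel(p+[212],o,speed=130);wait(.2)
move_gripper(50,90);wait(.2);s=get_obs();print(s["gripper_width"],s["force"])
movel(p+[330],o,speed=120);wait(.3);s=get_obs();print(s["time"],s["gripper_width"],s["force"])
for y in(81.65,150,81.65-180):
    q=solve_ik([529.5,-26.8,300],ori(np.radians(y)));print(y,None if q is None else np.round(q,2))
print(np.round(s["joint_pos"],2))
look("jar2")
im,_=get_image("side");cv2.imwrite("pics/jar2s.png",im[:,:,::-1])
E
```

```text
54.06666812573417 [-0.09391658  0.58306365  6.95904563]
23.7333 53.80703579873714 [ 0.07924004 -0.75020959 -2.06819818]
81.65 [ 0.03  0.73 -0.12  1.95  0.17  0.48 -0.35]
150 [ 0.22  0.75 -0.43  1.94  0.56  0.57  0.46]
-98.35 [ 0.5   0.9  -0.95  1.92  0.98  0.87  2.01]
[ 0.68  0.67 -0.49  2.03  0.57  0.57  0.83]
```

View pics/jar2s.png

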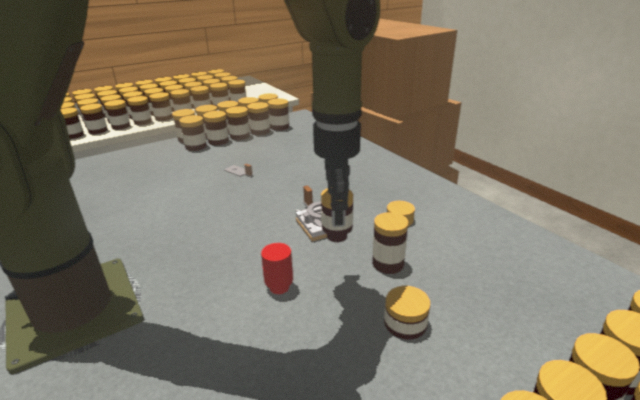

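View pics/jar2.png

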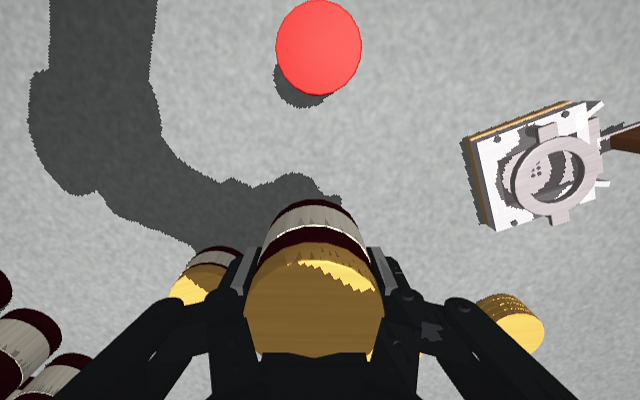

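```bash
python3 - <<'E'
from ins import *
o=ori(np.radians(81.65));c=[529.5,-26.8]
move_pose(c+[310],o);wait(.3);movel(c+[266],o,speed=80);wait(.3)
f0=np.array(get_obs()["force"]);print(f0,get_obs()["time"])
for nm in("scene","side"):
    im,_=get_image(nm)
    k=im[140:260,240:400] if nm=="scene" else im[130:250,240:400]
    cv2.imwrite(f"pics/pl_{nm}.png",cv2.resize(k[:,:,::-1],None,fx=5,fy=5,interpolation=2)[:600])
for z in(258,252,248,246,245,244,243):
    movel(c+[z],o,speed=30);wait(.1);s=get_obs();f=np.array(s["force"])-f0
    print(z,"ax %.2f lat %.2f z %.2f"%(f[:2]@u,f[:2]@n,f[2]),"act %.2f"%s["tool_pos"][2])
    if f[2]>8 or np.hypot(*f[:2])>8: break
print(s["time"])
E
```

```text
[-0.04082818  0.01620126 -2.25544207] 26.2167
258 ax -0.15 lat 0.35 z 0.82 act 257.95
252 ax -0.49 lat -0.44 z -1.11 act 251.96
248 ax 0.40 lat 0.23 z -0.31 act 247.93
246 ax 0.16 lat 0.36 z -0.18 act 245.98
245 ax -0.62 lat -1.15 z 3.17 act 245.15
244 ax -0.66 lat -1.26 z 5.50 act 244.16
243 ax -1.86 lat 0.02 z 6.28 act 243.01
29.0667
```

View pics/pl_side.png

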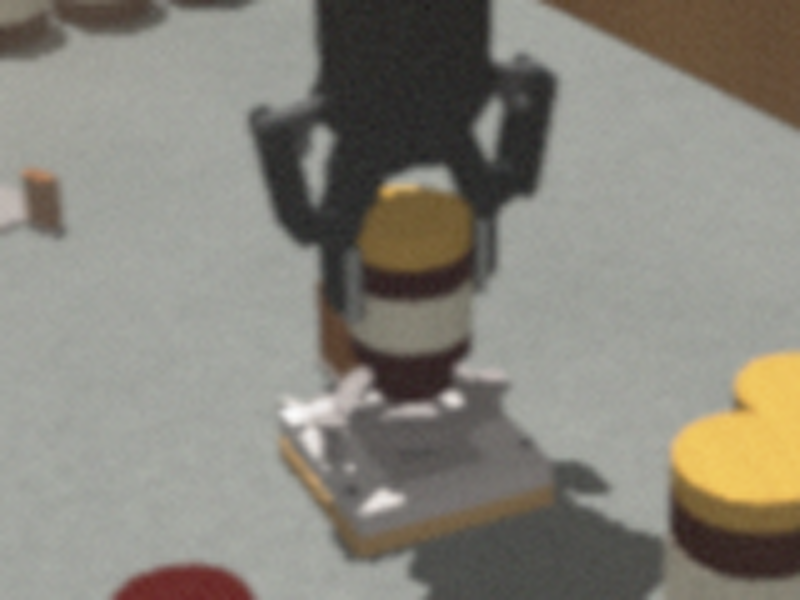

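The cone seated where predicted (TCP about 245, about 5 N of spring force), with hardly any side force. Next I'll press it down.

```bash
python3 - <<'E'
from ins import *
o=ori(np.radians(81.65));c=[529.5,-26.8];f0=np.array([-.04,.016,-2.25])
wait(.3);z=243
while z>215:
    z-= 3 if z>233 else 1
    movel(c+[z],o,speed=30);wait(.1);s=get_obs();f=np.array(s["force"])-f0
    print(z,"ax %.2f lat %.2f z %.2f"%(f[:2]@u,f[:2]@n,f[2]),"act %.2f"%s["tool_pos"][2],"w %.1f"%s["gripper_width"])
    if f[2]>24 or np.hypot(*f[:2])>12: break
wait(.5);s=get_obs();print(s["force"],s["tool_pos"],s["time"])
for nm in("scene","side"):
    im,_=get_image(nm)
    k=im[140:260,240:400] if nm=="scene" else im[130:250,240:400]
    cv2.imwrite(f"pics/pr_{nm}.png",cv2.resize(k[:,:,::-1],None,fx=5,fy=5,interpolation=2)[:600])
E
```

```text
240 ax -1.74 lat -0.98 z 7.07 act 240.10 w 53.9
237 ax -2.35 lat -1.18 z 8.19 act 237.21 w 53.8
234 ax -2.06 lat -2.48 z 8.17 act 234.30 w 54.0
231 ax -0.94 lat -0.92 z 9.07 act 231.39 w 53.8
230 ax -2.07 lat -0.65 z 10.70 act 230.46 w 54.2
229 ax -1.16 lat -1.33 z 11.65 act 229.71 w 53.9
228 ax -1.82 lat -2.64 z 22.66 act 229.67 w 54.3
227 ax -2.06 lat -4.78 z 31.77 act 229.58 w 54.1
[-5.21186474 -1.69870194 29.71914005] [529.36476609 -26.82724387 229.58761919] 32.6667
```

View pics/pr_side.png

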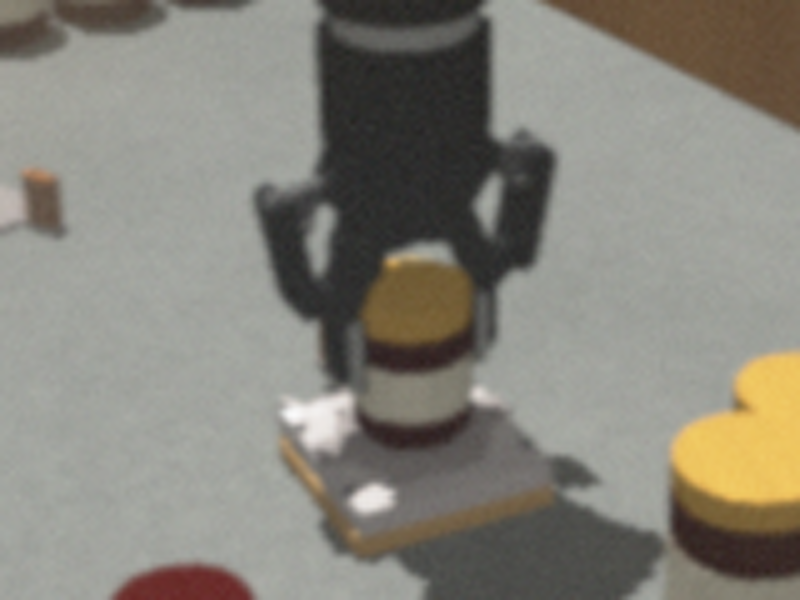

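View pics/pr_scene.png

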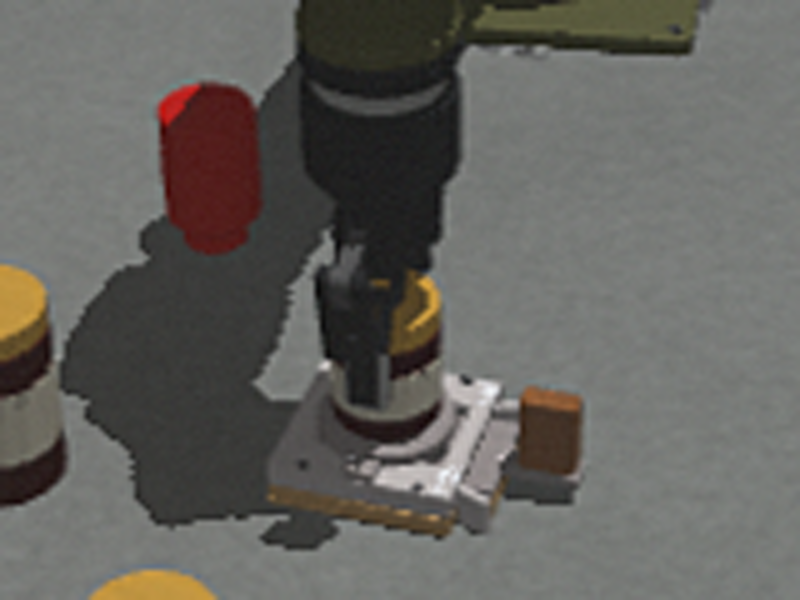

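The ring gave about 15 mm of travel, then a hard stop at TCP 229.6 (229 predicted). The tool now presses with about 30 N against about 10 N of spring, the jar is upright, and the plate is still home. Handing in.

```bash
python3 -c "
from rig import *
print(finish_job());s=get_obs();print(s['time'],s['force'])"
```

```text
the job is handed in; nothing more can be done
None
the job is handed in; nothing more can be done
```

I handed the job in at about 33 s, with the gripper still holding the jar pressed down on the stamp plate. No verdict was reported.

**What I did:** I slid the larger stamp plate into the slot until it met the stop, then let go of it. I then gripped the dark jar with the narrow foot, set it in the sprung ring and pressed it down.

**Plate:** The push force rose to about 9 N at the stop. After release, the wrist picture showed the stamp marks centred in the ring. The grip measured about 84 mm from the ring axis, against 86 mm nominal. I put that 2 mm difference down to the grip's side face showing in the mask.

**Jar:** It touched the ring at the predicted height with about 5 N of spring force and under 2 N sideways. It then travelled about 15 mm to a hard stop. The last reading was about 30 N downward in total, which should leave about 20 N on the plate. It looked upright in the last pictures.

**Disagreement:** Wrist views from opposite sides placed the ring about 4 mm apart, from a camera mounting error. I used the average, and the low side forces fit with that.

The other jars and the lids were not touched, and I saw no change in those visible in the last pictures. I did not measure them again.

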